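# Take down the lacquered hanger plates and pack the brass buttons

### The job

The lacquer has dried: take every brass hanger plate off the drying rail (slide it up until the stud's head is in the wide end of its keyhole, then draw it off) and stand it upright in a groove of the wooden rack, fully down. Put all the loose brass buttons from the bench into the open tin, and once they are all in, shut the tin's lid. Leave the pitch bowl, the pliers and the file where they are.

Things in the scene. Friction and masses are not known exactly. Their poses are not given: they have to be found in the camera images.
- rail: Drying rail, fixed: a wooden bar 24 (x) x 320 (y) x 30 mm, level along its y at z 110 to 140 mm, on two posts at its ends. Origin on the bench under the bar's middle. Three level steel studs stick out of its -x side, towards the robot, at y = -110, 0 and 110 mm; a brass plate hangs on two or all of them.
- stud0 (a point): Middle of the neck of a headed stud of the rail, 125 mm above the bench, axes as the rail's. Along the stud (x from this point): collar 16 mm in diameter from +33 to +5 mm, neck 8 mm in diameter from +5 to -5, head 16 mm in diameter from -5 to -9. A plate hangs on the neck.
- stud1 (a point): Middle of the neck of a headed stud of the rail, 125 mm above the bench, axes as the rail's. Along the stud (x from this point): collar 16 mm in diameter from +33 to +5 mm, neck 8 mm in diameter from +5 to -5, head 16 mm in diameter from -5 to -9. A plate hangs on the neck.
- stud2 (a point): Middle of the neck of a headed stud of the rail, 125 mm above the bench, axes as the rail's. Along the stud (x from this point): collar 16 mm in diameter from +33 to +5 mm, neck 8 mm in diameter from +5 to -5, head 16 mm in diameter from -5 to -9. A plate hangs on the neck.
- plate0: Brass hanger plate 54 (y, wide) x 110 (z, tall) x 5 mm (x), 0.22 kg; may be absent. Origin: middle of its lower edge. Keyhole on its centre line: slot 11 mm wide, z 76 to 92, and below it a wide end 24 x 24 mm, z 52 to 76. Hanging, the stud's axis is at z 88; with the plate raised 24 mm it is at z 64, mid wide end, and the plate draws off along the rail's -x (over 12 mm clears the head).
- plate1: Brass hanger plate 54 (y, wide) x 110 (z, tall) x 5 mm (x), 0.22 kg; may be absent. Origin: middle of its lower edge. Same as plate0. Its two long side edges are free: grip them from above near the top, fingers closing along y, 54 mm apart.
- plate2: Brass hanger plate 54 (y, wide) x 110 (z, tall) x 5 mm (x), 0.22 kg; may be absent. Origin: middle of its lower edge. Same as plate0 and plate1.
- rack: Wooden rack, fixed: block 148 (x) x 94 (y) mm, 70 mm tall. Origin under its centre. Three grooves along its y at x = -40, 0 and 40 mm, each 12 mm wide, 70 mm long, closed at both ends, floor at z 12 mm; above z 56 mm they widen at 45 degrees to the partitions' ridges at z 70. All empty at the start. A plate stands in one with its faces across the rack's x.
- tin: Aluminium tin, fixed: open box 120 (x) x 140 (y) x 34 mm tall, walls and floor 3 mm. Origin under its centre. The lid is hinged along its far (+x) upper rim (x = 60 mm, z 34 mm).
- tin_lid (a joint): Angle of the tin's lid: 0 shut, 1.57 straight up from the far rim, 1.6 at most. It begins standing open (1.4 to 1.57). Stiff hinge: it stays where it is left, and about 1 to 2 N at its free edge turns it. Plain flat lid 120 x 140 x 5 mm, no latch: pushed down onto the rim it is shut.
- lid_tab (a point): Tab 40 mm wide, 5 mm thick, at the middle of the lid's free edge: this point is 131 mm from the hinge line, 4 mm from the tab's end. Uppermost with the lid open, on the robot's side when shut.
- button0: Brass button: a disc 36 mm in diameter and 8 mm thick, slightly domed on top (2 mm more), 0.05 kg, lying flat on the bench. Origin: centre of its underside. May be absent.
- button1: Brass button: a disc 36 mm in diameter and 8 mm thick, slightly domed on top (2 mm more), 0.05 kg, lying flat on the bench. Origin: centre of its underside. May be absent.
- button2: Brass button: a disc 36 mm in diameter and 8 mm thick, slightly domed on top (2 mm more), 0.05 kg, lying flat on the bench. Origin: centre of its underside. May be absent.
- button3: Brass button: a disc 36 mm in diameter and 8 mm thick, slightly domed on top (2 mm more), 0.05 kg, lying flat on the bench. Origin: centre of its underside. May be absent.
- button4: Brass button: a disc 36 mm in diameter and 8 mm thick, slightly domed on top (2 mm more), 0.05 kg, lying flat on the bench. Origin: centre of its underside. May be absent.
- pitch_bowl: Bystander: blue iron pitch bowl, 128 mm in diameter, 100 mm tall, origin under its centre. Leave alone.
- pliers: Bystander: red-handled pliers lying flat, 150 mm long along x, 10 mm high. Origin under the pivot; the handles extend 100 mm to its -x. Leave alone.
- file: Bystander: hand file lying flat, 190 mm long along x, 12 mm high; its origin is under the blade's handle end (the handle reaches to x = -100 mm, the tip to 90 mm). Leave alone.
Things that resemble listed ones, but are neither listed nor needed, are in the scene too. Of the things like the tin, leave any that is turquoise; of the rest the smaller one is meant. Leave any green look-alike of the button4 alone.

How it is judged:
By the outcome, as a careful person would: the job done as asked, in the order asked, and still so for the second after the job is handed in, with the robot touching nothing.
Of plate0, plate1, plate2 only 2 to 3 are there at a start; the rules pass over those that are not, and their reading is None.
Of button0, button1, button2, button3, button4 only 4 to 5 are there at a start; the rules pass over those that are not, and their reading is None.
At some moment in a run one of button0, button1, button2, button3, button4 may be knocked a few centimetres aside while the robot is not near it.
It also fails if it takes over 210 s, if anything falls off the work surface, if the arm or the gripper's body presses on something with over 40 N, if the wrist force passes 120 N, or if a joint passes its speed limit or range.

### The arm

A 6-joint arm with a two-finger parallel gripper is mounted at the origin on the work surface. World frame = base frame: x ahead of the robot, y to its left, z up, the work surface at z = 0. Lengths are in mm, angles in rad, forces in N, time in s.
With the tool pointing down it reaches from about 350 to 875 mm from the base axis. Payload 4.2 kg.
Tool frame: the origin (TCP) lies midway between the tips of the shut fingers; the grasp point (between the pads) lies 19 mm behind it (arm.hold_point_z is the z of the grasp point in the tool frame, in mm); z points along the fingers, y is the direction in which the jaws open and shut (so a half turn about z gives the same grasp; the last joint's range is limited). The gripper opens to 85 mm and grips with 20 to 120 N. Pads are 22 mm wide; open, the fingers measure 114 mm over their backs; the gripper's body (76 mm by 85 mm) begins 54 mm behind the grasp point. The pads swing forward as they close: fully open they stand 13 mm farther back than shut.
Start: joints at [1.591, 0.385, 0.008, 0, -1.194, -0.259], TCP at [147.804, 607.251, 231.312] pointing down, gripper open.
Joint ranges: [-3.14, 3.14], [-1.21, 2.06], [-1.07, 1.41], [-3.16, 2.05], [-2.99, -0.16], [-3.1, 3.1]. Speed limits (rad/s): [2.79, 2.79, 3.14, 3.14, 3.14, 3.14].

### API

Orientations are given as a unit quaternion [x, y, z, w].
In Python, from bench import sensors, optics, workorder, arm gives the robot as it stands. The module is installed in compiled form; this text tells all that it offers.
- The arm moves only by the tool servo_tool, never from a script. Its argument "deltas" is one flat list of numbers, 7 for each row, row after row: the turn, a rotation vector about the tool's x, y, z in rad, then the shift along the tool's x, y, z in m, then the finger opening in m, from 0 to 0.0854. A call has 1 to 20 rows; each row shifts and turns the commanded pose from where the row before left it, along the tool's axes as they then stand; what a row does not reach is not made up. A row lasts 1/12 s, in which the tool goes at most 41.7 mm and 7.16 degrees, less where a joint would pass 70% of its speed; a pose out of reach is approached as far as the arm can. A call is refused whole if a number of a shift passes 0.0417 or a number of a turn 0.125, either way. A call with a gripper value outside its range is refused whole. The fingers move at their own pace and stop on an object; the grip force is fixed at half the most. Time passes only in rows, so rows that do not move let the fingers close. It gives the time, the measured TCP pose, the force and the opening at its end, in the units of the state.
- sensors.read_state(): the state, without advancing time (a new reading comes with each control period).
- optics.get_image(name): name is "side" or "top" or "wrist"; returns a dict with "img" (400x640x3 uint8, red, green, blue), "fov_y" (degrees; the focal length in pixels is half the picture's height over the tangent of half this angle, whatever the lens; pixels are square), "cx", "cy" (the principal point, pixels), "R" (3x3) and "t" (3): a world point X has camera coordinates R X + t. Camera axes: x right, y down, z forward; pixel columns grow to the right and rows downward; lengths in mm; the calibration is good to about 2 mm. A picture is of the moment at which its call begins. There is no depth.
- workorder.job_done(): hands the job in, once; it reports no verdict.
The state is a dict: "clock": time; "joints": joint angles; "joint_vel": joint speeds; "joint_efforts": joint torques, N m; "position": TCP position; "ee_rot": TCP orientation; "contact_force": force on the tool from outside, world axes, zero at the start; "wrist_torque": the same for the moment, N m; "gripper_width": finger opening in mm.
Only numpy, scipy, OpenCV 4.12 (cv2) and the standard library are available. Lean on these libraries where they do the work, as an engineer would, in place of code of your own. Each camera call takes 0.05 s, during which the arm holds its last target. There are 200 camera calls.

## Working session

There is one attempt and no reset: what is moved stays moved. The work goes in short steps, Python scripts to look and compute and a tool call to move; the robot and the scene stay as the last step left them, time stands still between calls to the robot, and variables do not carry over. Pictures are saved under pics/ and viewed, about 12 in all and at most 16, crops included, and the job is handed in when it is done.

Besides the shell and the picture viewer there is one more tool, called after "Call:" by a JSON object that holds its "method" and its "body", one argument or row to a line. servo_tool: Moves the arm, as the interface text tells. Its arguments: {"type":"object","properties":{"deltas":{"type":"array","items":{"type":"number"}}},"required":["deltas"]}

```bash
mkdir -p pics; cat > h.py <<'E'
import numpy as np, cv2
from bench import sensors, optics, workorder, arm
from scipy.spatial.transform import Rotation as Ro
def cam(n):
    return optics.get_image(n)
def save(d,name,crop=None,s=1):
    im=d['img'][:,:,::-1]
    if crop: x0,y0,x1,y1=crop; im=im[y0:y1,x0:x1]
    cv2.imwrite('pics/'+name,cv2.resize(im,None,fx=s,fy=s,interpolation=cv2.INTER_CUBIC))
def ray(d,u,v):
    f=200/np.tan(np.radians(d['fov_y']/2)); R=np.array(d['R']);t=np.array(d['t'])
    return -R.T@t, R.T@np.array([(u-d['cx'])/f,(v-d['cy'])/f,1])
def pix(d,u,v,z=0):
    o,r=ray(d,u,v); return (o+r*(z-o[2])/r[2]).round(1)
def proj(d,X):
    f=200/np.tan(np.radians(d['fov_y']/2)); c=np.array(d['R'])@np.array(X)+np.array(d['t'])
    return (c[:2]/c[2]*f+[d['cx'],d['cy']]).round(1)
def load(n):
    import pickle; return pickle.load(open(n,'rb'))
def dump(d,n):
    import pickle; pickle.dump(d,open(n,'wb'))
E
python3 - <<'E'
from h import *
for n in('top','side'):
    d=cam(n); dump(d,n+'.pkl'); save(d,n+'0.png',s=1.25); print(n,d['fov_y'],d['cx'],d['cy'],ray(d,320,200))
s=sensors.read_state(); print(s, Ro.from_quat(s['ee_rot']).as_matrix().round(3),arm.hold_point_z)
E
```

```text
top 50.36645380085049 326.31706603055653 199.0284837418042 (array([357.57643941,  -3.67137906, 942.55960212]), array([ 0.17442571,  0.01729984, -0.98463302]))
side 54.31388327070811 311.52609133837933 192.947293461266 (array([ 187.17898047, -544.95988761,  611.44049692]), array([ 0.39955397,  0.6695171 , -0.62681983]))
{'clock': 0.1, 'joints': array([ 1.59060771e+00,  3.85494578e-01,  6.74448612e-03, -4.62429939e-04,
       -1.19397686e+00, -2.58605291e-01]), 'joint_vel': array([ 0.00014684, -0.00233467,  0.00341024,  0.00248432,  0.00228844,
        0.00064262]), 'joint_efforts': array([-5.55438601e-04, -3.93317091e+01,  1.88930064e+01,  4.19785559e+00,
       -2.57750966e-03,  5.84508825e-06]), 'position': array([147.68097063, 606.76084073, 230.31083823]), 'ee_rot': array([ 9.92869999e-01, -1.19198096e-01, -7.88858062e-05,  9.85793995e-04]), 'contact_force': array([2.38088978e-04, 4.11630478e-01, 1.92626813e-01]), 'wrist_torque': array([ 0.04459739, -0.0434539 ,  0.00766382]), 'gripper_width': 85.2853094250785} [[ 0.972 -0.237 -0.   ]
 [-0.237 -0.972 -0.002]
 [ 0.     0.002 -1.   ]] -18.700000000000003
```

View pics/top0.png

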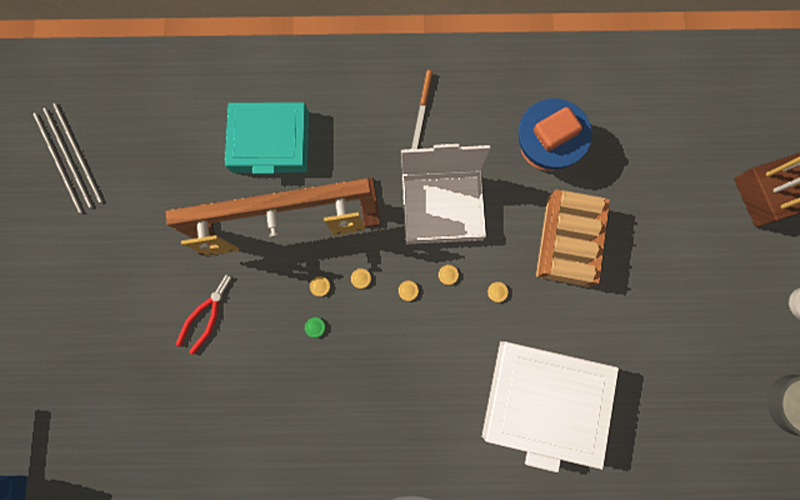

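View pics/side0.png

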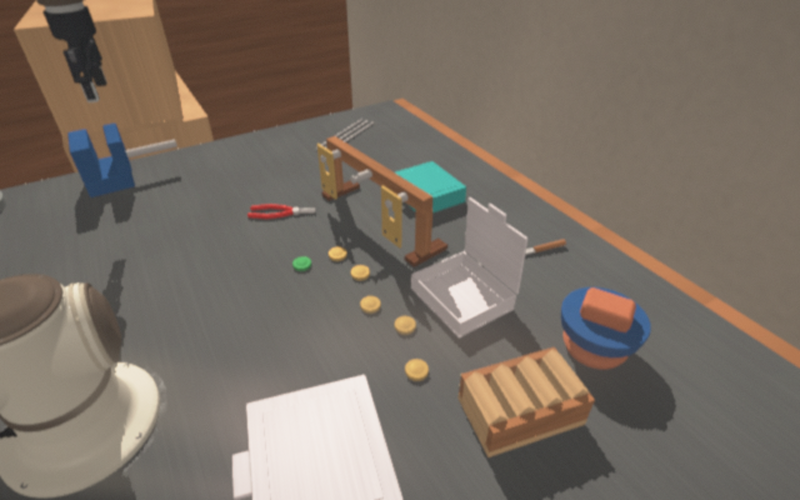

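Top view (1.25× pixels): plates hang at (205,240) and (345,215), and the middle stud at (272,222) is bare. There are five brass buttons at (320,287), (361,279), (408,291), (448,275) and (498,292). The green look-alike at (315,327) stays. Tin candidates are turquoise (265,137), the large white shut one (555,405) and the small open one (445,205). The small open one is meant: not turquoise, and smaller than the other white one. Next, enlarged crops to confirm and measure.

```bash
python3 - <<'E'
from h import *
d=load('top.pkl')
save(d,'t1.png',(125,135,325,275),4)
save(d,'t2.png',(310,110,510,245),4)
E
```

```text
(no output)
```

View pics/t1.png

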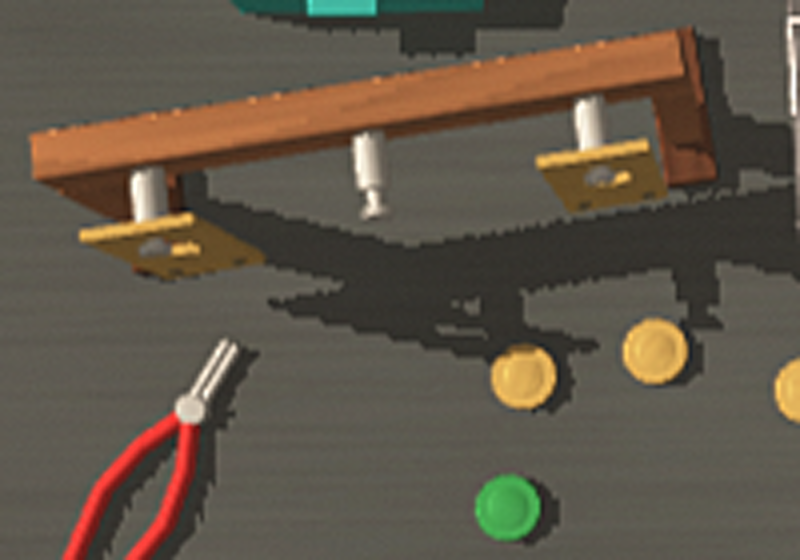

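View pics/t2.png

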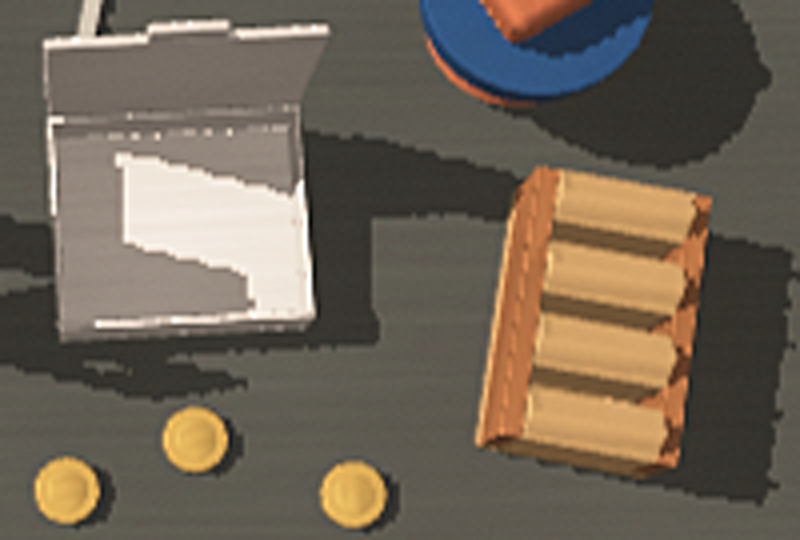

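Enlarged: the small tin is open and its lid up. The rack shows three grooves between four partitions. Plates are at crop 1 (82–193, 240–218) and (538–646, 160–142). Buttons are clear.

```bash
python3 - <<'E'
from h import *
d=load('top.pkl')
A=lambda u,v,z:pix(d,125+u/4,135+v/4,z)
B=lambda u,v,z:pix(d,310+u/4,110+v/4,z)
print('rail',[A(*p,140) for p in((30,133),(35,180),(683,30),(690,77))])
print('plates',[A(*p,147) for p in((82,240),(193,218),(538,160),(646,142))])
print('stud head',A(372,212,125))
print('btn',[A(*p,9) for p in((524,376),(655,351))],[B(*p,9) for p in((67,490),(195,439),(354,494))],'green',A(508,507,9))
print('tin34',[B(*p,34) for p in((48,120),(302,105),(62,330),(315,316))])
print('rack70',[B(*p,70) for p in((710,198),(680,465))],'z0',B(478,445,0), 'ridge left/right',[B(*p,70) for p in((560,172),(697,195),(530,395),(668,425))])
print('lid top',[B(*p,150) for p in((150,25),(228,22))])
E
```

```text
rail [array([566.6, 374.8, 140. ]), array([543.1, 370.8, 140. ]), array([615. ,  57.2, 140. ]), array([591. ,  53.7, 140. ])]
plates [array([511.9, 343. , 147. ]), array([522. , 290.6, 147. ]), array([548.6, 126.1, 147. ]), array([556.9,  74.3, 147. ])]
stud head [528.6 210.8 125. ]
btn [array([459.6, 154.3,   9. ]), array([472.7,  82.2,   9. ])] [array([450.2,  -1.5,   9. ]), array([477.7, -72.6,   9. ]), array([ 446.3, -159.1,    9. ])] green [388.3 161.6   9. ]
tin34 [array([654.1,   6.8,  34. ]), array([ 661.1, -134.8,   34. ]), array([5.35e+02, 2.00e-01, 3.40e+01]), array([ 541.2, -137.6,   34. ])]
rack70 [array([ 595.2, -343.4,   70. ]), array([ 453.6, -317.1,   70. ])] z0 [ 473.7 -230.7    0. ] ridge left/right [array([ 610.4, -265.1,   70. ]), array([ 596.9, -336.7,   70. ]), array([ 490.9, -242.2,   70. ]), array([ 474.4, -312.4,   70. ])]
lid top [array([664.2, -45. , 150. ]), array([665.2, -83.3, 150. ])]
```

Call:
{"method": "servo_tool", "body": {
  "deltas": [0,0,-0.0973,0,0,0,0.085,0,0,-0.0973,0,0,0,0.085,0,0,-0.0973,0,0,0,0.085,0,0,-0.0973,0,0,0,0.085,0,0,0,0.0202,0.0214,0,0.085,0,0,0,0.0202,0.0214,0,0.085,0,0,0,0.0202,0.0214,0,0.085,0,0,0,0.0202,0.0214,0,0.085,0,0,0,0.0202,0.0214,0,0.085,0,0,0,0.0202,0.0214,0,0.085,0,0,0,0.0202,0.0214,0,0.085,0,0,0,0.0202,0.0214,0,0.085,0,0,0,0.0202,0.0214,0,0.085,0,0,0,0.0202,0.0214,0,0.085,0,0,0,0.0202,0.0214,0,0.085,0,0,0,0.0202,0.0214,0,0.085,0,0,0,0.0202,0.0214,0,0.085,0,0,0,0.0202,0.0214,0,0.085,0,0,0,0.0202,0.0214,0,0.085,0,0,0,0.0202,0.0214,0,0.085]
}}

```text
clock: 1.77
position: [519.4, 315.9, 230.8]
ee_rot: [0.997, 0.075, -0.0, 0.0]
contact_force: [0.3, 0.6, 0.6]
gripper_width: 85.0
```

```bash
cat >> h.py <<'E'
def st():
    s=sensors.read_state(); R=Ro.from_quat(s['ee_rot']).as_matrix()
    print('t',round(s['clock'],2),'pos',s['position'].round(1),'yaw',np.arctan2(R[1,0],R[0,0]).round(4),'z',R[:,2].round(3),'F',s['contact_force'].round(1),'w',round(s['gripper_width'],1))
    return s,R
def to(X,yaw=None):
    "total tool-frame shift (mm) from here, after turning to yaw"
    s,R=st(); y0=np.arctan2(R[1,0],R[0,0]); y=y0 if yaw is None else yaw
    c,k=np.cos(y),np.sin(y); M=np.array([[c,k,0],[k,-c,0],[0,0,-1]])
    print('turn z',(-(y-y0)).round(3),'shift',(M@(np.array(X)-s['position'])).round(1))
E
python3 - <<'E'
from h import *
st(); d=cam('wrist'); dump(d,'w1.pkl'); save(d,'w1.png'); print(d['fov_y'],ray(d,320,200))
for p in((517.8,316.1,147),(517.8-4,316.1+26.7,147),(517.8+4,316.1-26.7,147)): print(proj(d,p))
E
```

```text
t 1.77 pos [519.4 315.9 230.8] yaw 0.1503 z [-0.001 -0.001 -1.   ] F [0.3 0.6 0.6] w 85.0
67.24383196818235 (array([593.98392452, 327.79398516, 372.84706522]), array([-0.30250355, -0.04099718, -0.9522938 ]))
[321.6 205.6]
[287.6 205.6]
[355.7 205.7]
```

View pics/w1.png

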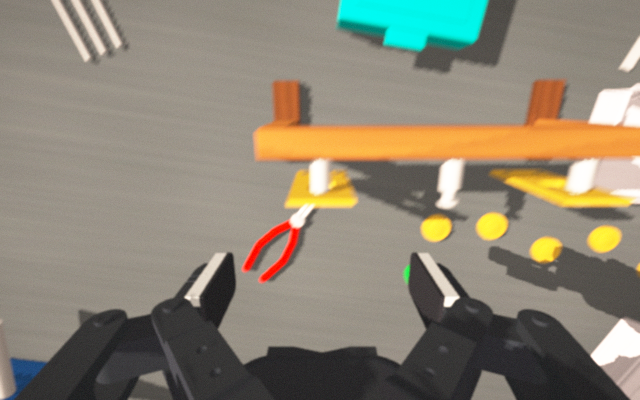

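Wrist view: the plate's top edge is at (287–357, 206), as predicted within 2 px. Descending and gripping.

Call:
{"method": "servo_tool", "body": {
  "deltas": [0,0,0,-0.0016,0,0.024,0.085,0,0,0,0,0,0.024,0.085,0,0,0,0,0,0.024,0.085,0,0,0,0,0,0.024,0.085,0,0,0,0,0,0.0245,0.085,0,0,0,0,0,0,0.085,0,0,0,0,0,0,0.045,0,0,0,0,0,0,0.045,0,0,0,0,0,0,0.045,0,0,0,0,0,0,0.045,0,0,0,0,0,0,0.045,0,0,0,0,0,0,0.045]
}}

```text
clock: 2.82
position: [518.2, 317.8, 113.0]
ee_rot: [0.997, 0.075, 0.002, -0.001]
contact_force: [0.1, -0.0, 6.3]
gripper_width: 52.5
```

Call:
{"method": "servo_tool", "body": {
  "deltas": [0,0,0,0,0,-0.008,0.045,0,0,0,0,0,-0.009,0.045,0,0,0,0,0,-0.009,0.045,0,0,0,0,0,0,0.045,0,0,0,0,0,0,0.045]
}}

```text
clock: 3.23
position: [517.2, 317.0, 137.5]
ee_rot: [0.997, 0.075, 0.0, -0.0]
contact_force: [-0.5, -0.2, -1.6]
gripper_width: 52.3
```

Call:
{"method": "servo_tool", "body": {
  "deltas": [0,0,0,-0.008,0,0,0.045,0,0,0,-0.008,0,0,0.045,0,0,0,-0.01,0,0,0.045,0,0,0,-0.014,0,0,0.045,0,0,0,-0.02,0,0,0.045,0,0,0,0,0,0,0.045]
}}

```text
clock: 3.73
position: [453.7, 306.2, 136.3]
ee_rot: [0.997, 0.076, -0.002, 0.001]
contact_force: [-1.2, -0.3, -2.1]
gripper_width: 52.4
```

Call:
{"method": "servo_tool", "body": {
  "deltas": [0,0,0,0,0,-0.026,0.045,0,0,0,0,0,-0.026,0.045,0,0,0,0,0,-0.027,0.045,0,0,0,-0.0065,0.0333,0,0.045,0,0,0,-0.0065,0.0333,0,0.045,0,0,0,-0.0065,0.0333,0,0.045,0,0,0,-0.0065,0.0333,0,0.045,0,0,0,-0.0065,0.0333,0,0.045,0,0,0,-0.0065,0.0333,0,0.045,0,0,0,-0.0065,0.0333,0,0.045,0,0,0,-0.0065,0.0333,0,0.045,0,0,0,-0.0065,0.0333,0,0.045,0,0,0,-0.0065,0.0333,0,0.045,0,0,0,-0.0065,0.0333,0,0.045,0,0,0,-0.0065,0.0333,0,0.045,0,0,0,-0.0065,0.0333,0,0.045,0,0,0,-0.0065,0.0333,0,0.045,0,0,0,-0.0065,0.0333,0,0.045,0,0,0,-0.0065,0.0333,0,0.045,0,0,0,-0.0065,0.0333,0,0.045]
}}

```text
clock: 5.4
position: [432.3, -269.5, 215.7]
ee_rot: [0.997, 0.075, -0.0, -0.0]
contact_force: [1.0, 0.2, -1.9]
gripper_width: 52.5
```

Call:
{"method": "servo_tool", "body": {
  "deltas": [0,0,0.0838,0,0,0,0.045,0,0,0.0838,0,0,0,0.045,0,0,0.0838,0,0,0,0.045,0,0,0.0838,0,0,0,0.045,0,0,0,0,0,0,0.045,0,0,0,0,0,0,0.045]
}}

```text
clock: 5.9
position: [432.8, -268.0, 215.6]
ee_rot: [0.996, -0.091, -0.0, -0.0]
contact_force: [-0.4, 0.7, -1.9]
gripper_width: 52.5
```

```bash
python3 - <<'E'
from h import *
st(); d=cam('wrist'); dump(d,'w2.pkl'); save(d,'w2.png',None,1.25)
E
```

```text
t 5.9 pos [ 432.8 -268.   215.6] yaw -0.1824 z [-0.  0. -1.] F [-0.4  0.7 -1.9] w 52.5
```

View pics/w2.png

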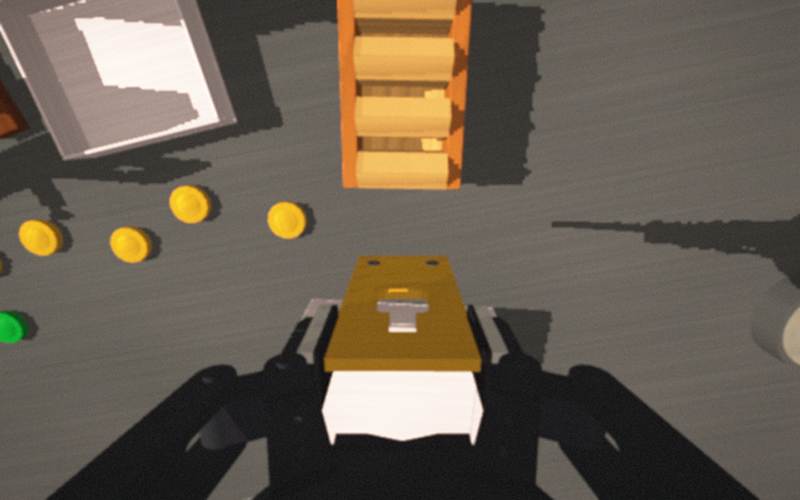

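```bash
python3 - <<'E'
from h import *
d=load('w2.pkl'); s,R=st(); k=1/1.25
P=lambda u,v,z:pix(d,u*k,v*k,z)
a,b=P(343,187,70),P(462,187,70); print(a,b,np.linalg.norm(a-b))
# far points along sides, groove floor bands
print('sides',P(338,3,70),P(471,3,70))
# model projection: rack center guess from near edge
def rack(c,yaw,p): 
    C,S=np.cos(yaw),np.sin(yaw); return np.array([c[0]+C*p[0]-S*p[1],c[1]+S*p[0]+C*p[1],p[2]])
yaw=-0.184
m=(a+b)/2; c=[m[0]+74*np.cos(yaw),m[1]+74*np.sin(yaw)]; print('c',c)
for p in [(-74,47,70),(-74,-47,70),(-40,0,12),(-46,0,56),(-34,0,56),(-20,30,70),(-20,-30,70),(0,0,12),(20,30,70)]: print(p,proj(d,rack(c,yaw,p))*1.25)
t=s['position']
print('plate bottom', [proj(d,t+R@np.array([0,y,74]))*1.25 for y in(-27,27)],'top',[proj(d,t+R@np.array([0,y,-36]))*1.25 for y in(-27,27)])
E
```

```text
t 5.95 pos [ 433.  -268.   215.7] yaw -0.1824 z [-0.  0. -1.] F [-0.1 -0.4 -1.9] w 52.5
[ 474.2 -229.7   70. ] [ 457.8 -319.1   70. ] 90.89180381090478
sides [ 593.9 -254.2   70. ] [ 577.9 -341.3   70. ]
c [np.float64(538.7508582192113), np.float64(-287.9392994046301)]
(-74, 47, 70) [340.875 186.875]
(-74, -47, 70) [464.125 187.125]
(-40, 0, 12) [402.5   138.875]
(-46, 0, 56) [402.625 148.25 ]
(-34, 0, 56) [402.625 132.   ]
(-20, 30, 70) [361.   111.75]
(-20, -30, 70) [444.375 111.875]
(0, 0, 12) [402.625  90.   ]
(20, 30, 70) [359.25   49.875]
plate bottom [array([357.625, 259.5  ]), array([446.5  , 259.625])] top [array([320. , 369.5]), array([484.125, 369.5  ])]
```

```bash
python3 - <<'E'
from h import *
d=load('w2.pkl')
im=cv2.resize(d['img'][0:160,255:390,::-1],None,fx=4,fy=4,interpolation=cv2.INTER_CUBIC)
g=d['img'][0:160,310:335].astype(float).mean(1)
print([(v,g[v].round().astype(int).tolist()) for v in range(70,155,2)])
yaw=-.184;C,S=np.cos(yaw),np.sin(yaw)
for x,z in((-74,70),(-60,70),(-46,56),(-34,56),(-20,70),(-6,56),(6,56),(20,70)):
  q=[proj(d,(538.75+C*x-S*y,-287.9+S*x+C*y,z)) for y in(38,47)]
  q=[(int((a-255)*4),int(b*4)) for a,b in q]; cv2.line(im,q[0],q[1],(255,0,0),2)
cv2.imwrite('pics/r2.png',im)
E
```

```text
[(70, [168, 118, 60]), (72, [173, 121, 63]), (74, [173, 121, 62]), (76, [177, 125, 64]), (78, [236, 176, 90]), (80, [244, 193, 99]), (82, [244, 193, 99]), (84, [244, 192, 99]), (86, [244, 193, 99]), (88, [244, 193, 99]), (90, [244, 193, 99]), (92, [243, 190, 98]), (94, [237, 181, 93]), (96, [236, 180, 90]), (98, [233, 174, 88]), (100, [229, 168, 84]), (102, [226, 164, 83]), (104, [219, 157, 78]), (106, [228, 166, 84]), (108, [228, 165, 84]), (110, [178, 124, 63]), (112, [172, 120, 62]), (114, [172, 120, 61]), (116, [173, 121, 62]), (118, [172, 119, 62]), (120, [158, 109, 56]), (122, [234, 172, 87]), (124, [245, 194, 100]), (126, [245, 194, 100]), (128, [245, 195, 101]), (130, [245, 195, 101]), (132, [245, 195, 100]), (134, [245, 194, 101]), (136, [245, 194, 100]), (138, [240, 185, 94]), (140, [237, 181, 91]), (142, [234, 175, 87]), (144, [229, 168, 85]), (146, [222, 159, 81]), (148, [228, 166, 84]), (150, [212, 156, 91]), (152, [115, 105, 95]), (154, [110, 104, 96])]
```

View pics/r2.png

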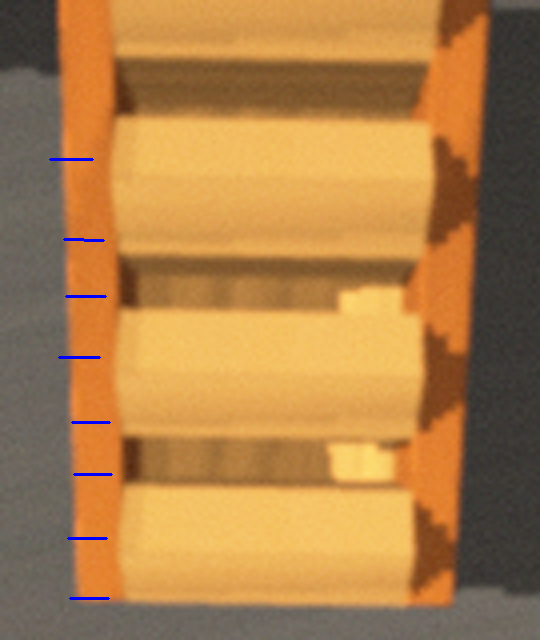

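Call:
{"method": "servo_tool", "body": {
  "deltas": [0,0,0,0.026,0,0,0.045,0,0,0,0.026,0,0,0.045,0,0,0,0.026,0,0,0.045,0,0,0,0.0258,0.0005,0,0.045,0,0,0,0,0,0,0.045,0,0,0,0,0,0.02,0.045,0,0,0,0,0,0.02,0.045,0,0,0,0,0,0.02,0.045,0,0,0,0,0,0,0.045,0,0,0,0,0,0,0.045]
}}

```text
clock: 6.78
position: [534.5, -287.7, 155.0]
ee_rot: [0.996, -0.092, -0.001, -0.0]
contact_force: [-0.1, -1.2, -1.0]
gripper_width: 52.1
```

```bash
python3 - <<'E'
from h import *
to((535,-287.3,90),-.184)
E
```

```text
t 6.78 pos [ 534.5 -287.7  155. ] yaw -0.1835 z [-0.003  0.    -1.   ] F [-0.1 -1.2 -1. ] w 52.1
turn z 0.001 shift [ 0.5 -0.5 65. ]
```

Call:
{"method": "servo_tool", "body": {
  "deltas": [0,0,0,0.0005,-0.0005,0.012,0.045,0,0,0,0,0,0.012,0.045,0,0,0,0,0,0.012,0.045,0,0,0,0,0,0.01,0.045,0,0,0,0,0,0.008,0.045,0,0,0,0,0,0.006,0.045,0,0,0,0,0,0,0.045,0,0,0,0,0,0,0.045]
}}

```text
clock: 7.45
position: [536.1, -287.7, 96.1]
ee_rot: [0.996, -0.092, 0.0, 0.0]
contact_force: [0.1, -0.4, -1.8]
gripper_width: 52.6
```

Call:
{"method": "servo_tool", "body": {
  "deltas": [0,0,0,0,0,0.004,0.045,0,0,0,0,0,0.003,0.045,0,0,0,0,0,0.002,0.045,0,0,0,0,0,0.001,0.045,0,0,0,0,0,0,0.045,0,0,0,0,0,0,0.045]
}}

```text
clock: 7.95
position: [537.0, -287.9, 88.4]
ee_rot: [0.996, -0.092, 0.002, 0.001]
contact_force: [-0.8, 2.7, 8.0]
gripper_width: 52.7
```

Call:
{"method": "servo_tool", "body": {
  "deltas": [0,0,0,0,0,0,0.085,0,0,0,0,0,0,0.085,0,0,0,0,0,0,0.085,0,0,0,0,0,0,0.085,0,0,0,0,0,-0.015,0.085,0,0,0,0,0,-0.03,0.085,0,0,0,0,0,-0.03,0.085,0,0,0,0,0,-0.03,0.085,0,0,0,0,0,-0.03,0.085,0,0,-0.0835,0,0,0,0.085,0,0,-0.0835,0,0,0,0.085,0,0,-0.0835,0,0,0,0.085,0,0,-0.0835,0,0,0,0.085]
}}

```text
clock: 9.03
position: [535.7, -287.5, 220.8]
ee_rot: [0.997, 0.077, 0.0, -0.0]
contact_force: [-0.1, -0.1, -1.6]
gripper_width: 84.8
```

Call:
{"method": "servo_tool", "body": {
  "deltas": [0,0,0,0.006,-0.0316,0,0.085,0,0,0,0.006,-0.0316,0,0.085,0,0,0,0.006,-0.0316,0,0.085,0,0,0,0.006,-0.0316,0,0.085,0,0,0,0.006,-0.0316,0,0.085,0,0,0,0.006,-0.0316,0,0.085,0,0,0,0.006,-0.0316,0,0.085,0,0,0,0.006,-0.0316,0,0.085,0,0,0,0.006,-0.0316,0,0.085,0,0,0,0.006,-0.0316,0,0.085,0,0,0,0.006,-0.0316,0,0.085,0,0,0,0.006,-0.0316,0,0.085,0,0,0,0,0,0,0.085,0,0,0,0,0,0,0.085]
}}

```text
clock: 10.2
position: [550.6, 99.7, 220.4]
ee_rot: [0.997, 0.076, -0.0, 0.0]
contact_force: [0.2, 0.0, 0.3]
gripper_width: 84.8
```

```bash
python3 - <<'E'
from h import *
to((551,98.5,112),.15); d=cam('wrist'); dump(d,'w3.pkl'); save(d,'w3.png')
for p in((551.,98.5,147),(551.-4,98.5+26.7,147),(551.+4,98.5-26.7,147)): print(proj(d,p))
d=cam('side'); dump(d,'s3.pkl'); save(d,'s3.png')
E
```

```text
t 10.2 pos [550.6  99.7 220.4] yaw 0.152 z [-0.001 -0.    -1.   ] F [0.2 0.  0.3] w 84.8
turn z 0.002 shift [  0.2   1.3 108.4]
[323.9 207.8]
[288.3 207.7]
[359.5 208. ]
```

View pics/w3.png

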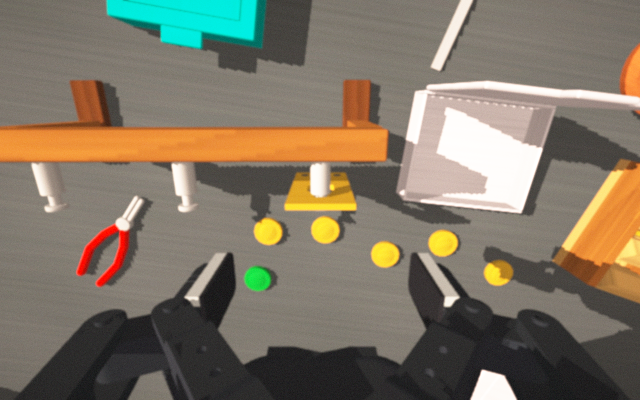

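Wrist view: plate top edge at (285–357, 208), jaws centred over it; first rail stud bare. Descending.

Call:
{"method": "servo_tool", "body": {
  "deltas": [0,0,0,0,-0.0005,0.022,0.085,0,0,0,0,0,0.022,0.085,0,0,0,0,0,0.022,0.085,0,0,0,0,0,0.022,0.085,0,0,0,0,0,0.022,0.085,0,0,0,0,0,0,0.085,0,0,0,0,0,0,0.045,0,0,0,0,0,0,0.045,0,0,0,0,0,0,0.045,0,0,0,0,0,0,0.045,0,0,0,0,0,0,0.045,0,0,0,0,0,0,0.045]
}}

```text
clock: 11.3
position: [552.8, 99.9, 113.2]
ee_rot: [0.997, 0.075, 0.003, -0.001]
contact_force: [0.5, 3.2, 5.5]
gripper_width: 52.5
```

Call:
{"method": "servo_tool", "body": {
  "deltas": [0,0,0,0,0,-0.008,0.045,0,0,0,0,0,-0.009,0.045,0,0,0,0,0,-0.009,0.045,0,0,0,0,0,0,0.045,0,0,0,0,0,0,0.045]
}}

```text
clock: 11.72
position: [550.1, 98.1, 137.1]
ee_rot: [0.997, 0.074, -0.0, 0.0]
contact_force: [0.5, -0.1, -2.3]
gripper_width: 52.4
```

Call:
{"method": "servo_tool", "body": {
  "deltas": [0,0,0,-0.008,0,0,0.045,0,0,0,-0.008,0,0,0.045,0,0,0,-0.01,0,0,0.045,0,0,0,-0.014,0,0,0.045,0,0,0,-0.02,0,0,0.045,0,0,0,0,0,-0.02,0.045,0,0,0,0,0,-0.03,0.045,0,0,0,0,0,-0.03,0.045,0,0,0,0,0,0,0.045,0,0,0,0,0,0,0.045]
}}

```text
clock: 12.55
position: [490.9, 89.9, 218.3]
ee_rot: [0.997, 0.075, 0.002, -0.001]
contact_force: [0.0, 0.4, -1.4]
gripper_width: 52.1
```

```bash
python3 - <<'E'
from h import *
to((495.5,-280,215))
E
```

```text
t 12.55 pos [490.9  89.9 218.3] yaw 0.1493 z [ 0.003  0.002 -1.   ] F [ 0.   0.4 -1.4] w 52.1
turn z -0.0 shift [-50.5 366.5   3.3]
```

Call:
{"method": "servo_tool", "body": {
  "deltas": [0,0,0,-0.0042,0.0305,0,0.045,0,0,0,-0.0042,0.0305,0,0.045,0,0,0,-0.0042,0.0305,0,0.045,0,0,0,-0.0042,0.0305,0,0.045,0,0,0,-0.0042,0.0305,0,0.045,0,0,0,-0.0042,0.0305,0,0.045,0,0,0,-0.0042,0.0305,0,0.045,0,0,0,-0.0042,0.0305,0,0.045,0,0,0,-0.0042,0.0305,0,0.045,0,0,0,-0.0042,0.0305,0,0.045,0,0,0,-0.0042,0.0305,0,0.045,0,0,0,-0.0042,0.0305,0,0.045,0,0,0.0833,0,0,0,0.045,0,0,0.0833,0,0,0,0.045,0,0,0.0833,0,0,0,0.045,0,0,0.0833,0,0,0,0.045,0,0,0,0,0,0,0.045,0,0,0,0,0,0,0.045,0,0,0,0,0,0,0.045]
}}

```text
clock: 14.13
position: [495.1, -279.3, 215.8]
ee_rot: [0.996, -0.091, -0.001, -0.0]
contact_force: [0.3, -0.1, -1.5]
gripper_width: 52.5
```

```bash
python3 - <<'E'
from h import *
to((495.7,-280,96),-.184)
E
```

```text
t 14.13 pos [ 495.1 -279.3  215.8] yaw -0.1822 z [-0.002  0.001 -1.   ] F [ 0.3 -0.1 -1.5] w 52.5
turn z 0.002 shift [  0.7   0.6 119.8]
```

Call:
{"method": "servo_tool", "body": {
  "deltas": [0,0,0.002,0.0007,0.0006,0.02,0.045,0,0,0,0,0,0.02,0.045,0,0,0,0,0,0.02,0.045,0,0,0,0,0,0.012,0.045,0,0,0,0,0,0.012,0.045,0,0,0,0,0,0.012,0.045,0,0,0,0,0,0.01,0.045,0,0,0,0,0,0.008,0.045,0,0,0,0,0,0.006,0.045,0,0,0,0,0,0,0.045,0,0,0,0,0,0,0.045]
}}

```text
clock: 15.05
position: [496.5, -280.5, 96.8]
ee_rot: [0.996, -0.093, -0.0, 0.0]
contact_force: [-0.4, 0.3, -1.6]
gripper_width: 52.6
```

Call:
{"method": "servo_tool", "body": {
  "deltas": [0,0,0,0,0,0.004,0.045,0,0,0,0,0,0.003,0.045,0,0,0,0,0,0.002,0.045,0,0,0,0,0,0.001,0.045,0,0,0,0,0,0,0.045,0,0,0,0,0,0,0.045]
}}

```text
clock: 15.55
position: [497.4, -280.7, 88.9]
ee_rot: [0.996, -0.092, 0.001, 0.0]
contact_force: [-1.6, 1.7, 7.2]
gripper_width: 52.3
```

Call:
{"method": "servo_tool", "body": {
  "deltas": [0,0,0,0,0,0,0.085,0,0,0,0,0,0,0.085,0,0,0,0,0,0,0.085,0,0,0,0,0,0,0.085,0,0,0,0,0,-0.015,0.085,0,0,0,0,0,-0.03,0.085,0,0,0,0,0,-0.03,0.085,0,0,0,0,0,-0.03,0.06,0,0,0,0,0,-0.02,0.06,0,0,0,-0.03,0,0,0.06,0,0,0,-0.03,0,0,0.06,0,0,0,-0.03,0,0,0.06,0,0,0,0,0,0,0.06]
}}

```text
clock: 16.63
position: [402.8, -262.5, 211.6]
ee_rot: [0.996, -0.094, -0.001, -0.001]
contact_force: [-0.5, 1.1, 0.1]
gripper_width: 60.2
```

```bash
python3 - <<'E'
from h import *
st(); d=cam('wrist'); dump(d,'w4.pkl'); save(d,'w4.png',None,1.25)
E
```

```text
t 16.63 pos [ 402.8 -262.5  211.6] yaw -0.1875 z [-0.003  0.002 -1.   ] F [-0.5  1.1  0.1] w 60.2
```

View pics/w4.png

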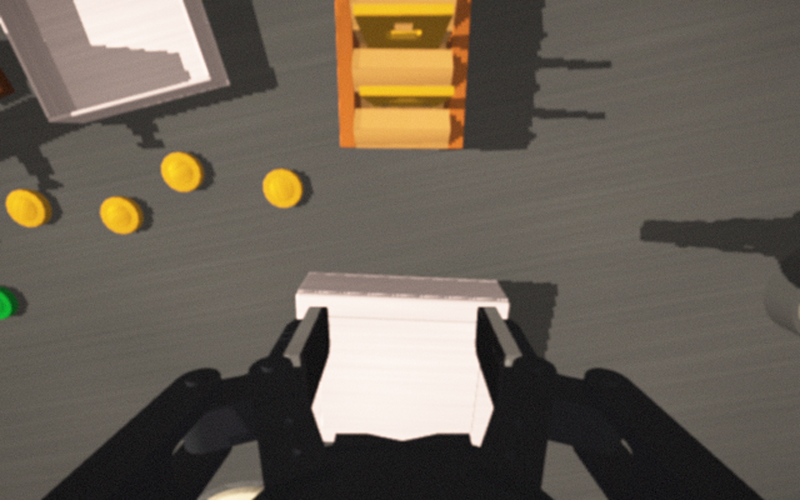

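Both plates stand in the grooves: tops at (405,10) and (405,93), level. Four buttons in view at (283,188), (182,172), (121,215), (28,208). Now a numeric check of plate height and a button detector.

```bash
cat >> h.py <<'E'
def buttons(d,zz=8):
    hsv=cv2.cvtColor(d['img'],cv2.COLOR_RGB2HSV); m=cv2.inRange(hsv,(15,110,110),(32,255,255))
    n,l,s,c=cv2.connectedComponentsWithStats(m)
    return [(c[i].round(1).tolist(),int(s[i,4]),pix(d,*c[i],zz)[:2].tolist()) for i in range(1,n) if s[i,4]>60]
E
python3 - <<'E'
from h import *
d=load('w4.pkl')
for c in((537,-287.9),(497.4,-280.7)):
  print([proj(d,(c[0]+x,c[1]+y,122))*1.25 for x,y in((-5,-27),(5,27))])
for b in buttons(d): print(b)
d=cam('top'); print('top')
for b in buttons(d): print(b)
E
```

```text
[array([453.5  ,   9.875]), array([351.375,  10.375])]
[array([451.125,  90.75 ]), array([354.75 ,  91.125])]
([321.5, 59.4], 8933, [520.3, -284.2])
([144.8, 137.0], 881, [478.5, -72.6])
([225.6, 150.2], 827, [447.2, -158.4])
([20.9, 165.8], 837, [473.9, 81.5])
([96.0, 171.6], 817, [451.2, -1.9])
top
([626.9, 132.7], 104, [671.6, -690.9])
([358.4, 219.5], 207, [478.3, -71.8])
([288.3, 222.4], 205, [473.7, 83.3])
([255.4, 228.7], 210, [460.5, 155.7])
([326.2, 232.2], 210, [451.1, -0.4])
```

Call:
{"method": "servo_tool", "body": {
  "deltas": [0,0,-0.0758,0,0,0,0.06,0,0,-0.0758,0,0,0,0.06,0,0,-0.0758,0,0,0,0.06,0,0,0,0.0121,-0.0256,0,0.06,0,0,0,0.0121,-0.0256,0,0.06,0,0,0,0.0121,-0.0256,0,0.06,0,0,0,0.0121,-0.0256,0,0.06,0,0,0,0,0,0.025,0.06,0,0,0,0,0,0.025,0.06,0,0,0,0,0,0.025,0.06,0,0,0,0,0,0.025,0.06,0,0,0,0,0,0.025,0.06,0,0,0,0,0,0.025,0.06,0,0,0,0,0,0,0.06,0,0,0,0,0,0,0.06]
}}

```text
clock: 17.98
position: [452.5, -159.5, 60.8]
ee_rot: [1.0, 0.021, -0.002, 0.0]
contact_force: [-0.1, -0.3, 1.0]
gripper_width: 60.2
```

```bash
python3 - <<'E'
from h import *
d=cam('wrist')
for b in buttons(d): print(b)
to((447,-158.2,2),.04)
d=cam('side'); save(d,'s5.png',(150,150,560,400),1.6)
E
```

```text
([546.6, 126.4], 43159, [520.1, -298.5])
([192.5, 175.1], 2420, [479.0, -72.4])
([93.6, 209.1], 2352, [452.1, -2.5])
([319.0, 223.5], 2057, [448.0, -157.6])
t 18.03 pos [ 453.4 -159.6   62.1] yaw 0.0422 z [ 0.    -0.001 -1.   ] F [0.5 0.2 1.2] w 60.1
turn z 0.002 shift [-6.4 -1.6 60.1]
```

View pics/s5.png

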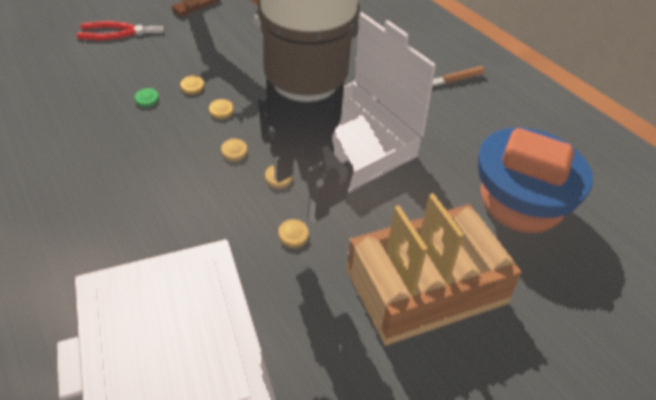

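Side view: both plates upright and down in the rack (410,250)/(440,240). The gripper is over the first button (293,235).

Call:
{"method": "servo_tool", "body": {
  "deltas": [0,0,0,-0.0058,-0.0018,0.02,0.06,0,0,0,0,0,0.02,0.06,0,0,0,0,0,0.012,0.06,0,0,0,0,0,0.007,0.06,0,0,0,0,0,0,0.06,0,0,0,0,0,0,0.025,0,0,0,0,0,0,0.025,0,0,0,0,0,0,0.025,0,0,0,0,0,0,0.025,0,0,0,0,0,0,0.025]
}}

```text
clock: 18.92
position: [447.5, -157.9, 4.6]
ee_rot: [1.0, 0.021, 0.002, 0.0]
contact_force: [-0.6, -0.9, 5.4]
gripper_width: 31.8
```

Call:
{"method": "servo_tool", "body": {
  "deltas": [0,0,0,0,0,0,0.055,0,0,0,0,0,0,0.055,0,0,0,0,0,0,0.055,0,0,0,0,0,0.004,0.055,0,0,0,0,0,0,0.055,0,0,0,0,0,0,0.055]
}}

```text
clock: 19.42
position: [445.9, -157.9, -1.6]
ee_rot: [1.0, 0.021, -0.0, -0.0]
contact_force: [-0.1, -0.3, 1.2]
gripper_width: 54.6
```

Call:
{"method": "servo_tool", "body": {
  "deltas": [0,0,0,0,0,0,0.025,0,0,0,0,0,0,0.025,0,0,0,0,0,0,0.025,0,0,0,0,0,0,0.025]
}}

```text
clock: 19.75
position: [446.6, -158.0, -0.5]
ee_rot: [1.0, 0.021, 0.0, 0.0]
contact_force: [-0.9, 0.2, 6.0]
gripper_width: 33.2
```

Call:
{"method": "servo_tool", "body": {
  "deltas": [0,0,0,0,0,-0.01,0.025,0,0,0,0,0,-0.03,0.025,0,0,0,0,0,-0.03,0.025,0,0,0,0.0246,-0.0086,0,0.025,0,0,0,0.0246,-0.0086,0,0.025,0,0,0,0.0246,-0.0086,0,0.025,0,0,0,0.0246,-0.0086,0,0.025,0,0,0,0.0246,-0.0086,0,0.025,0,0,0,0,0,0.015,0.025,0,0,0,0,0,0,0.025,0,0,0,0,0,0,0.025]
}}

```text
clock: 20.67
position: [565.8, -109.8, 52.6]
ee_rot: [1.0, 0.021, -0.002, -0.0]
contact_force: [0.5, -0.6, -0.6]
gripper_width: 33.2
```

```bash
python3 - <<'E'
from h import *
d=cam('wrist'); save(d,'w6.png')
to((568,-110,30),.04)
E
```

```text
t 20.72 pos [ 566.2 -110.    53.3] yaw 0.0411 z [-0.002 -0.    -1.   ] F [-0.3 -0.  -0.4] w 32.9
turn z 0.001 shift [ 1.8  0.  23.3]
```

View pics/w6.png

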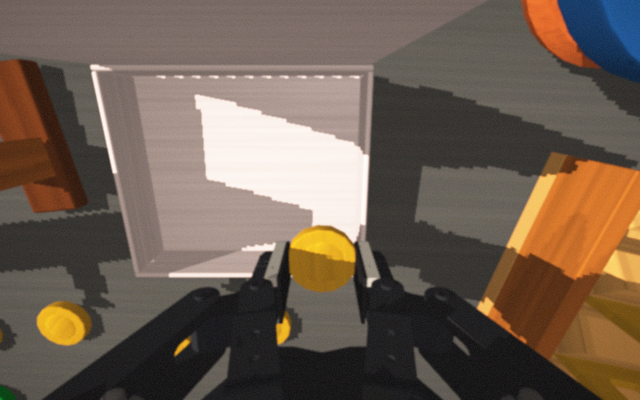

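Button held, over the tin's near right corner (floor corner about (365,255)). Release just above the rim, shifted inwards, then go to the next button.

Call:
{"method": "servo_tool", "body": {
  "deltas": [0,0,0,0.005,-0.005,0.008,0.025,0,0,0,0,0,0.007,0.025,0,0,0,0,0,0,0.025,0,0,0,0,0,0,0.055,0,0,0,0,0,0,0.055,0,0,0,0,0,0,0.055,0,0,0,0,0,-0.015,0.055,0,0,0,0,0,-0.015,0.06,0,0,0,-0.0228,-0.0091,0,0.06,0,0,0,-0.0228,-0.0091,0,0.06,0,0,0,-0.0228,-0.0091,0,0.06,0,0,0,-0.0228,-0.0091,0,0.06,0,0,0,0,0,0,0.06,0,0,0,0,0,0,0.06]
}}

```text
clock: 21.88
position: [479.0, -71.8, 69.6]
ee_rot: [1.0, 0.021, 0.001, 0.0]
contact_force: [0.5, -0.3, 0.7]
gripper_width: 60.0
```

```bash
cat > nx.py <<'E'
from h import *
import sys
d=cam('wrist'); s,R=st()
for b in buttons(d): print(b)
B=[b for b in buttons(d) if 700<b[1]<4500 and np.hypot(*(np.array(b[2])-s['position'][:2]))<45]
print('near',B)
if B: to((*B[0][2],-1),.04)
d=cam('top'); print('top',[(b[1],b[2]) for b in buttons(d)])
E
python3 nx.py
```

```text
t 21.93 pos [480.3 -71.9  69.6] yaw 0.0423 z [ 0.002  0.    -1.   ] F [0.7 0.4 0.5] w 60.0
([582.4, 124.1], 3541, [549.2, -240.5])
([380.4, 77.6], 2680, [571.9, -104.6])
([108.0, 210.4], 2057, [474.9, 82.0])
([320.7, 213.1], 1929, [479.4, -70.9])
([17.2, 223.9], 1588, [461.5, 149.9])
([627.6, 249.5], 1176, [460.3, -301.9])
([223.4, 241.7], 1633, [453.7, 0.5])
near [([320.7, 213.1], 1929, [479.4, -70.9])]
t 21.93 pos [480.3 -71.9  69.6] yaw 0.0423 z [ 0.002  0.    -1.   ] F [0.7 0.4 0.5] w 60.0
turn z 0.002 shift [-0.9 -1.1 70.6]
top [(110, [671.2, -690.6]), (456, [608.1, -317.3]), (76, [538.4, -240.7]), (1339, [523.4, -299.4]), (205, [450.6, -0.5])]
```

Call:
{"method": "servo_tool", "body": {
  "deltas": [0,0,0,-0.0009,-0.0011,0.02,0.06,0,0,0,0,0,0.02,0.06,0,0,0,0,0,0.016,0.06,0,0,0,0,0,0.01,0.06,0,0,0,0,0,0.004,0.06,0,0,0,0,0,0,0.06,0,0,0,0,0,0,0.025,0,0,0,0,0,0,0.025,0,0,0,0,0,0,0.025,0,0,0,0,0,0,0.025,0,0,0,0,0,0,0.025,0,0,0,0,0,-0.01,0.025,0,0,0,0,0,-0.03,0.025,0,0,0,0,0,-0.03,0.025,0,0,0,0,0,0,0.025]
}}

```text
clock: 23.23
position: [482.3, -70.6, 73.9]
ee_rot: [1.0, 0.021, 0.006, -0.0]
contact_force: [0.3, 0.3, -0.1]
gripper_width: 33.1
```

Call:
{"method": "servo_tool", "body": {
  "deltas": [0,0,0,0.0224,-0.0017,0,0.025,0,0,0,0.0224,-0.0017,0,0.025,0,0,0,0.0224,-0.0017,0,0.025,0,0,0,0.0224,-0.0017,0.01,0.025,0,0,0,0,0,0.015,0.025,0,0,0,0,0,0.009,0.025,0,0,0,0,0,0,0.025,0,0,0,0,0,0,0.055,0,0,0,0,0,0,0.055,0,0,0,0,0,0,0.055,0,0,0,0,0,-0.015,0.055,0,0,0,0,0,-0.019,0.06,0,0,0,-0.0238,-0.013,0,0.06,0,0,0,-0.0238,-0.013,0,0.06,0,0,0,-0.0238,-0.013,0,0.06,0,0,0,-0.0238,-0.013,0,0.06,0,0,0,-0.0238,-0.013,0,0.06,0,0,0,0,0,0,0.06,0,0,0,0,0,0,0.06]
}}

```text
clock: 24.82
position: [445.7, 0.0, 70.0]
ee_rot: [1.0, 0.022, 0.001, -0.0]
contact_force: [0.1, -0.1, 0.5]
gripper_width: 59.8
```

```bash
python3 nx.py
```

```text
t 24.87 pos [447.  -0.  70.] yaw 0.0428 z [ 0.003  0.001 -1.   ] F [ 1.2 -0.   0.1] w 60.3
([430.2, 32.3], 3076, [565.5, -60.3])
([503.8, 26.6], 3055, [570.5, -104.2])
([204.2, 169.6], 2219, [474.3, 82.8])
([103.7, 183.4], 2285, [461.4, 153.9])
([322.1, 205.3], 1975, [451.9, 0.3])
near [([322.1, 205.3], 1975, [451.9, 0.3])]
t 24.87 pos [447.  -0.  70.] yaw 0.0428 z [ 0.003  0.001 -1.   ] F [ 1.2 -0.   0.1] w 60.3
turn z 0.003 shift [ 4.9 -0.1 71. ]
top [(110, [671.0, -690.2]), (457, [608.1, -317.2]), (61, [601.8, -693.6]), (75, [538.2, -240.6]), (181, [572.1, -106.0]), (1366, [522.9, -299.3]), (138, [568.0, -64.1])]
```

Call:
{"method": "servo_tool", "body": {
  "deltas": [0,0,0.002,0.0043,0,0.02,0.06,0,0,0,0,0,0.02,0.06,0,0,0,0,0,0.016,0.06,0,0,0,0,0,0.01,0.06,0,0,0,0,0,0.004,0.06,0,0,0,0,0,0,0.06,0,0,0,0,0,0,0.025,0,0,0,0,0,0,0.025,0,0,0,0,0,0,0.025,0,0,0,0,0,0,0.025,0,0,0,0,0,0,0.025,0,0,0,0,0,-0.01,0.025,0,0,0,0,0,-0.03,0.025,0,0,0,0,0,-0.03,0.025,0,0,0,0,0,0,0.025]
}}

```text
clock: 26.17
position: [454.2, 0.8, 73.8]
ee_rot: [1.0, 0.02, 0.006, -0.001]
contact_force: [0.6, -0.4, 0.2]
gripper_width: 32.8
```

Call:
{"method": "servo_tool", "body": {
  "deltas": [0,0,0,0.0232,0.0059,0,0.025,0,0,0,0.0232,0.0059,0,0.025,0,0,0,0.0232,0.0059,0,0.025,0,0,0,0.0232,0.0059,0,0.025,0,0,0,0.0232,0.0059,0.01,0.025,0,0,0,0,0,0.015,0.025,0,0,0,0,0,0.009,0.025,0,0,0,0,0,0,0.025,0,0,0,0,0,0,0.055,0,0,0,0,0,0,0.055,0,0,0,0,0,0,0.055,0,0,0,0,0,-0.015,0.055,0,0,0,0,0,-0.019,0.06,0,0,0,-0.0186,-0.0222,0,0.06,0,0,0,-0.0186,-0.0222,0,0.06,0,0,0,-0.0186,-0.0222,0,0.06,0,0,0,-0.0186,-0.0222,0,0.06,0,0,0,-0.0186,-0.0222,0,0.06]
}}

```text
clock: 27.67
position: [469.6, 83.1, 69.9]
ee_rot: [1.0, 0.02, 0.001, -0.001]
contact_force: [-0.1, 0.3, 1.1]
gripper_width: 59.8
```

Call:
{"method": "servo_tool", "body": {
  "deltas": [0,0,0.12,0,0,0,0.06,0,0,0.12,0,0,0,0.06,0,0,0.12,0,0,0,0.06,0,0,0.12,0,0,0,0.06,0,0,0.12,0,0,0,0.06,0,0,0.12,0,0,0,0.06,0,0,0,0,0,0,0.06,0,0,0,0,0,0,0.06]
}}

```text
clock: 28.33
position: [470.4, 82.3, 69.6]
ee_rot: [0.943, -0.332, 0.001, -0.001]
contact_force: [0.2, -0.2, -0.0]
gripper_width: 59.7
```

```bash
sed -i 's/,-1),.04)/,-1))/' nx.py; python3 nx.py
```

```text
t 28.38 pos [470.4  82.3  69.4] yaw -0.6775 z [ 0.001  0.001 -1.   ] F [-0.2  0.3  0.4] w 60.2
([361.0, 8.1], 824, [556.6, -17.5])
([317.2, 210.5], 1904, [474.0, 82.8])
([268.9, 278.3], 604, [454.1, 147.1])
near [([317.2, 210.5], 1904, [474.0, 82.8])]
t 28.38 pos [470.4  82.3  69.4] yaw -0.6775 z [ 0.001  0.001 -1.   ] F [-0.2  0.3  0.4] w 60.2
turn z -0.0 shift [ 2.5 -2.7 70.4]
top [(111, [671.2, -690.5]), (467, [607.7, -316.8]), (62, [601.8, -693.7]), (76, [538.7, -240.7]), (1386, [522.5, -298.8]), (182, [572.1, -105.9]), (364, [566.6, -43.3])]
```

Call:
{"method": "servo_tool", "body": {
  "deltas": [0,0,0,0.0025,-0.0026,0.02,0.06,0,0,0,0,0,0.02,0.06,0,0,0,0,0,0.016,0.06,0,0,0,0,0,0.01,0.06,0,0,0,0,0,0.004,0.06,0,0,0,0,0,0,0.06,0,0,0,0,0,0,0.025,0,0,0,0,0,0,0.025,0,0,0,0,0,0,0.025,0,0,0,0,0,0,0.025,0,0,0,0,0,0,0.025,0,0,0,0,0,-0.01,0.025,0,0,0,0,0,-0.03,0.025,0,0,0,0,0,-0.03,0.025,0,0,0,0,0,0,0.025]
}}

```text
clock: 29.68
position: [477.5, 84.2, 74.2]
ee_rot: [0.943, -0.333, 0.004, -0.004]
contact_force: [0.8, -0.0, -0.4]
gripper_width: 32.6
```

Call:
{"method": "servo_tool", "body": {
  "deltas": [0,0,-0.12,0,0,0,0.025,0,0,-0.12,0,0,0,0.025,0,0,-0.12,0,0,0,0.025,0,0,-0.12,0,0,0,0.025,0,0,-0.12,0,0,0,0.025,0,0,-0.12,0,0,0,0.025,0,0,0,0.0193,0.029,0,0.025,0,0,0,0.0193,0.029,0,0.025,0,0,0,0.0193,0.029,0,0.025,0,0,0,0.0193,0.029,0,0.025,0,0,0,0.0193,0.029,0,0.025,0,0,0,0.0193,0.029,0,0.025,0,0,0,0,0,0,0.025,0,0,0,0,0,0,0.025]
}}

```text
clock: 30.85
position: [596.6, -88.3, 68.1]
ee_rot: [1.0, 0.018, -0.0, -0.0]
contact_force: [-0.1, 1.1, -0.5]
gripper_width: 32.9
```

```bash
python3 - <<'E'
from h import *
to((603,-85,46),.04); d=cam('side'); dump(d,'s7.pkl'); save(d,'s7.png',(240,130,440,270),4)
to((461,155,70),.04)
E
```

```text
t 30.85 pos [596.6 -88.3  68.1] yaw 0.0361 z [-0.  0. -1.] F [-0.1  1.1 -0.5] w 32.9
turn z -0.004 shift [ 6.5 -3.  22.1]
t 30.9 pos [595.8 -87.3  68.2] yaw 0.0375 z [-0.001  0.    -1.   ] F [-0.4  0.1 -0.3] w 32.8
turn z -0.002 shift [-125.  -247.5   -1.8]
```

View pics/s7.png

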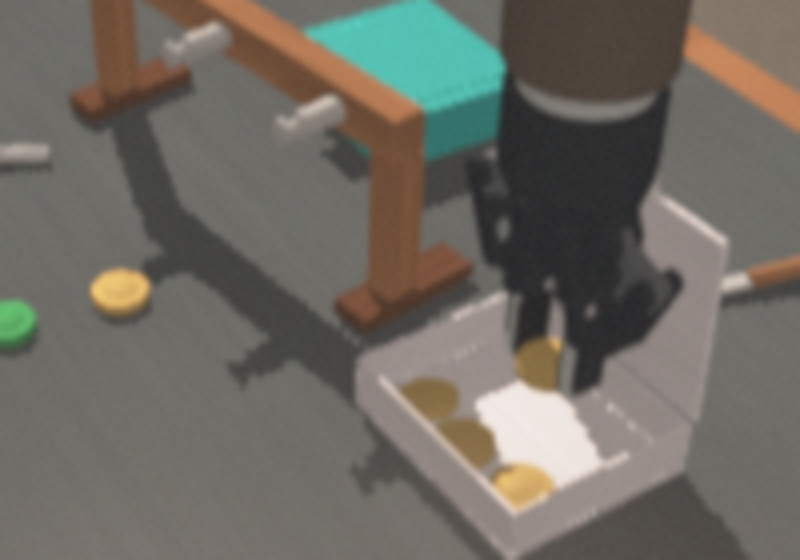

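Side crop: three buttons lie flat on the tin floor at (430,397), (466,443), (522,485). The fourth is held at (540,362), with the gripper clear of the lid. Last button at (120,292).

Call:
{"method": "servo_tool", "body": {
  "deltas": [0,0,0,0.0062,-0.001,0.011,0.025,0,0,0,0,0,0.011,0.025,0,0,0,0,0,0,0.025,0,0,0,0,0,0,0.055,0,0,0,0,0,0,0.055,0,0,0,0,0,0,0.055,0,0,0,0,0,-0.012,0.055,0,0,0,0,0,-0.012,0.06,0,0,0,-0.0165,-0.0308,0,0.06,0,0,0,-0.0165,-0.0308,0,0.06,0,0,0,-0.0165,-0.0308,0,0.06,0,0,0,-0.0165,-0.0308,0,0.06,0,0,0,-0.0165,-0.0308,0,0.06,0,0,0,-0.0165,-0.0308,0,0.06,0,0,0,-0.0165,-0.0308,0,0.06,0,0,0,-0.0165,-0.0308,0,0.06,0,0,0,0,0,0,0.06,0,0,0,0,0,0,0.06]
}}

```text
clock: 32.4
position: [460.6, 157.2, 71.6]
ee_rot: [1.0, 0.022, 0.001, -0.0]
contact_force: [0.1, -0.5, -0.7]
gripper_width: 59.8
```

```bash
python3 nx.py
```

```text
t 32.45 pos [461.  156.3  71.4] yaw 0.0414 z [ 0.001  0.001 -1.   ] F [ 1.1 -1.1 -0.2] w 59.8
([477.2, 5.4], 239, [596.2, 70.6])
([629.2, 29.7], 929, [587.4, -24.5])
([323.4, 211.8], 1899, [461.3, 156.4])
near [([323.4, 211.8], 1899, [461.3, 156.4])]
t 32.45 pos [461.  156.3  71.4] yaw 0.0414 z [ 0.001  0.001 -1.   ] F [ 1.1 -1.1 -0.2] w 59.8
turn z -0.0 shift [ 0.3 -0.1 72.4]
top [(109, [671.0, -690.2]), (1980, [542.5, -303.1]), (369, [586.6, -95.7]), (62, [601.8, -693.7]), (76, [538.4, -240.7]), (184, [589.1, -16.2]), (182, [565.9, -61.4]), (88, [452.4, 152.8])]
```

Call:
{"method": "servo_tool", "body": {
  "deltas": [0,0,0,0.0003,0,0.021,0.06,0,0,0,0,0,0.021,0.06,0,0,0,0,0,0.016,0.06,0,0,0,0,0,0.01,0.06,0,0,0,0,0,0.004,0.06,0,0,0,0,0,0,0.06,0,0,0,0,0,0,0.025,0,0,0,0,0,0,0.025,0,0,0,0,0,0,0.025,0,0,0,0,0,0,0.025,0,0,0,0,0,0,0.025,0,0,0,0,0,-0.01,0.025,0,0,0,0,0,-0.03,0.025,0,0,0,0,0,-0.03,0.025,0,0,0,0,0,0,0.025]
}}

```text
clock: 33.75
position: [464.6, 157.7, 74.1]
ee_rot: [1.0, 0.021, 0.005, -0.003]
contact_force: [0.6, 0.4, -0.5]
gripper_width: 32.4
```

Call:
{"method": "servo_tool", "body": {
  "deltas": [0,0,0,0.0192,0.0305,0,0.025,0,0,0,0.0192,0.0305,0,0.025,0,0,0,0.0192,0.0305,0,0.025,0,0,0,0.0192,0.0305,0,0.025,0,0,0,0.0192,0.0305,0,0.025,0,0,0,0.0192,0.0305,0,0.025,0,0,0,0.0192,0.0305,0,0.025,0,0,0,0,0,0,0.025,0,0,0,0,0,0,0.025,0,0,0,0,0,0,0.025]
}}

```text
clock: 34.58
position: [603.2, -52.5, 68.2]
ee_rot: [1.0, 0.019, -0.001, -0.0]
contact_force: [-1.0, 0.2, -0.1]
gripper_width: 32.6
```

```bash
python3 - <<'E'
from h import *
to((605,-51,46),.04); d=cam('wrist'); print([b for b in buttons(d,11)])
E
```

```text
t 34.58 pos [603.2 -52.5  68.2] yaw 0.0386 z [-0.001  0.    -1.   ] F [-1.   0.2 -0.1] w 32.6
turn z -0.001 shift [ 1.9 -1.4 22.2]
[([560.7, 287.5], 1924, [551.6, -237.4]), ([259.0, 240.1], 400, [582.4, -7.4]), ([321.6, 282.0], 1025, [549.2, -54.2]), ([625.1, 376.2], 1337, [467.1, -316.6])]
```

Call:
{"method": "servo_tool", "body": {
  "deltas": [0,0,0,0.0015,-0.001,0.011,0.025,0,0,0,0,0,0.011,0.025,0,0,0,0,0,0,0.025,0,0,0,0,0,0,0.055,0,0,0,0,0,0,0.055,0,0,0,0,0,0,0.055,0,0,0,0,0,-0.02,0.055,0,0,0,0,0,-0.03,0.055,0,0,0,0,0,-0.03,0.055,0,0,0,0,0,-0.03,0,0,0,0,0,0,-0.03,0,0,0,0,0,0,-0.03,0,0,0,0,0,0,0,0,0,0,0,0,0,0,0]
}}

```text
clock: 35.8
position: [606.5, -51.4, 219.8]
ee_rot: [1.0, 0.02, 0.003, -0.0]
contact_force: [-0.2, 0.1, -1.2]
gripper_width: -0.1
```

```bash
python3 - <<'E'
from h import *
st(); d=cam('wrist'); dump(d,'w8.pkl'); save(d,'w8.png')
for z in (160,): print()
d=cam('top'); print([b for b in buttons(d)])
E
```

```text
t 35.8 pos [606.5 -51.4 219.8] yaw 0.0393 z [ 0.006  0.001 -1.   ] F [-0.2  0.1 -1.2] w -0.1

[([626.3, 132.9], 97, [671.2, -689.5]), ([465.5, 161.3], 448, [608.4, -317.4]), ([346.8, 164.4], 195, [604.4, -48.6]), ([368.1, 171.7], 343, [586.9, -96.4]), ([433.2, 192.1], 70, [538.2, -240.4]), ([459.9, 175.0], 195, [576.9, -302.8]), ([458.7, 208.2], 839, [501.2, -295.1])]
```

View pics/w8.png

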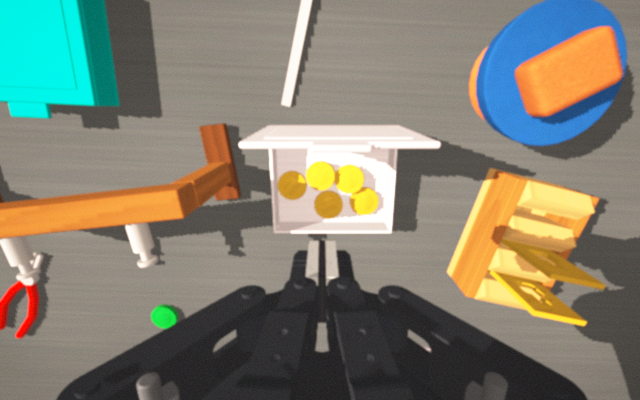

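Wrist view: all five buttons lie flat in the tin, the lid is up with its tab at (313–372, 150), and the plates stand in the rack. No brass left on the bench. Locating the lid edge before going behind it.

```bash
python3 - <<'E'
from h import *
d=load('w8.pkl'); print(ray(d,320,200)[0],pix(d,343,150,167),pix(d,240,147,153),pix(d,438,147,153),pix(d,343,126,34))
to((705,-60,215),.04)
E
```

```text
[680.88689258 -48.16053411 362.35936554] [654.3 -62.9 167. ] [651.6   7.3 153. ] [ 657.1 -129.5  153. ] [661.6 -71.4  34. ]
t 35.9 pos [604.8 -51.4 216.3] yaw 0.0391 z [-0.001  0.    -1.   ] F [-0.1 -0.8  0.1] w -0.2
turn z -0.001 shift [99.8 12.6  1.3]
```

Call:
{"method": "servo_tool", "body": {
  "deltas": [0,0,0,0.025,0.003,-0.004,0,0,0,0,0.025,0.003,0,0,0,0,0,0.025,0.003,0,0,0,0,0,0.025,0.003,0,0,0,0,0,0,0,0,0,0,0,0,0,0,0.022,0,0,0,0,0,0,0.022,0,0,0,0,0,0,0.022,0,0,0,0,0,0,0,0,0,0,0,0,0,0,0]
}}

```text
clock: 36.73
position: [704.4, -59.8, 152.3]
ee_rot: [1.0, 0.02, -0.003, 0.0]
contact_force: [-0.4, -0.2, 1.3]
gripper_width: 0.3
```

Call:
{"method": "servo_tool", "body": {
  "deltas": [0,0,0,-0.0125,0,0.001,0,0,0,0,-0.0125,0,0.001,0,0,0,0,-0.0125,0,0.001,0,0,0,0,-0.0085,0,0.0015,0,0,0,0,-0.0085,0,0.0015,0,0,0,0,-0.0085,0,0.0015,0,0,0,0,-0.0085,0,0.0015,0,0,0,0,-0.0077,0,0.004,0,0,0,0,-0.0077,0,0.004,0,0,0,0,-0.0077,0,0.004,0,0,0,0,-0.0077,0,0.004,0]
}}

```text
clock: 37.65
position: [603.1, -63.6, 129.7]
ee_rot: [1.0, 0.02, 0.0, -0.0]
contact_force: [1.3, 0.5, 0.1]
gripper_width: 0.1
```

Force +x about 1.3 N: the lid is moving with the finger. Continuing the arc.

Call:
{"method": "servo_tool", "body": {
  "deltas": [0,0,0,-0.0061,0,0.006,0,0,0,0,-0.0061,0,0.006,0,0,0,0,-0.0061,0,0.006,0,0,0,0,-0.0061,0,0.006,0,0,0,0,-0.0041,0,0.0076,0,0,0,0,-0.0041,0,0.0076,0,0,0,0,-0.0041,0,0.0076,0,0,0,0,-0.0041,0,0.0076,0,0,0,0,-0.0016,0,0.0085,0,0,0,0,-0.0016,0,0.0085,0,0,0,0,-0.0016,0,0.0085,0,0,0,0,0,0,0,0,0,0,0,0,0,0,0]
}}

```text
clock: 38.73
position: [557.8, -65.4, 49.1]
ee_rot: [1.0, 0.02, -0.001, 0.0]
contact_force: [-0.6, -0.0, 0.3]
gripper_width: -0.1
```

Call:
{"method": "servo_tool", "body": {
  "deltas": [0,0,0,0,0,0.005,0,0,0,0,0,0,0.004,0,0,0,0,0,0,0.003,0,0,0,0,0,0,0.002,0,0,0,0,0,0,0,0,0,0,0,0,0,0,0]
}}

```text
clock: 39.23
position: [558.7, -65.4, 39.3]
ee_rot: [1.0, 0.02, 0.001, 0.0]
contact_force: [-6.5, 1.9, 18.9]
gripper_width: -0.2
```

Call:
{"method": "servo_tool", "body": {
  "deltas": [0,0,0,0,0,-0.01,0,0,0,0,0,0,-0.03,0,0,0,0,0,0,-0.03,0,0,0,0,0,0,-0.04,0,0,0,0,0,0,-0.04,0,0,0,0,-0.04,0,0,0,0,0,0,-0.04,0,0,0,0,0,0,-0.04,0,0,0,0,0,0,-0.03,0,0,0,0,0,0,0,0,0,0,0,0,0,0,0,0,0]
}}

```text
clock: 40.15
position: [407.2, -71.4, 186.6]
ee_rot: [1.0, 0.02, 0.001, -0.0]
contact_force: [0.8, -1.1, 1.3]
gripper_width: 0.2
```

```bash
python3 - <<'E'
from h import *
st(); a=cam('wrist'); b=cam('side')
cv2.imwrite('pics/end.png',np.hstack([cv2.resize(a['img'],(400,250)),cv2.resize(b['img'][120:400,180:630],(400,250))])[:,:,::-1])
cv2.imwrite('pics/end.png',np.vstack([cv2.resize(a['img'],(560,350))[60:260],cv2.resize(b['img'][110:400,180:630],(560,360))])[:,:,::-1])
E
```

```text
t 40.15 pos [407.2 -71.4 186.6] yaw 0.0398 z [ 0.002  0.    -1.   ] F [ 0.8 -1.1  1.3] w 0.2
```

View pics/end.png

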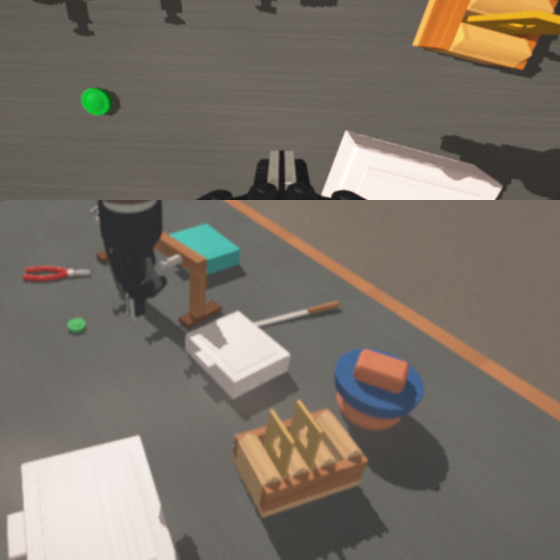

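The tin is shut at (237,352), both plates stand in the rack, no brass buttons are left on the bench, and the bystanders are undisturbed. Handing in.

```bash
python3 -c "
from bench import workorder; print(workorder.job_done())"
```

```text
the job is handed in; nothing more can be done
None
```

The job is done and handed in, at about 40 s of the 210 s allowed.

- **Plates:** Two plates were on the rail, and the middle stud was already bare. Both now stand upright in the rack, in the middle groove and the one nearest the robot. Each touched the groove floor at the expected height, and the camera put their tops at z 122 mm, so they are fully down.
- **Buttons and tin:** All five brass buttons were seen lying flat in the small open tin before I shut its lid. The lid met the rim at z about 39 mm under a 19 N press, and the last side view shows it shut.
- **Left alone:** The green button, turquoise box, large white tin, bowl, pliers and file were not touched.

No check failed. The jaw opening read 32 to 33 mm on the 36 mm buttons and 52 to 53 mm on the 54 mm plates; every grip held.

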